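# Shut the medicine tray and hold a spring clip open over its order card

### The arm

A 6-joint arm with a two-finger parallel gripper is mounted at the origin on the work surface. World frame = base frame: x ahead of the robot, y to its left, z up, the work surface at z = 0. Lengths are in m, angles in degrees, forces in N, time in s.
With the tool pointing down it reaches from about 0.25 to 0.725 m from the base axis. Payload 9.7 kg.
Tool frame: the origin (TCP) lies midway between the tips of the shut fingers; the grasp point (between the pads) lies bot.hold_point_z behind it (bot.hold_point_z is the distance from the TCP to the grasp point, in m); z points along the fingers, y is the line along which they close (so a half turn about z gives the same grasp; the last joint's range is limited). The gripper opens to 85 mm and grips with 20 to 120 N. Pads are 22 mm wide; open, the fingers measure 114 mm over their backs; the gripper's body (76 mm by 85 mm) begins 54 mm behind the grasp point. The pads swing forward as they close: fully open they stand 13 mm farther back than shut.
Start: joints at [73.682, 4.979, 10.078, 95.1, 0, 90], TCP at [0.155, 0.528, 0.231] pointing down, gripper open.
Joint ranges: [-179.16, 179.16], [-48.56, 103.87], [-65.8, 70.77], [-126.05, 130.52], [-82.76, 87.17], [-180, 180]. Speed limits (degrees/s): [127.2, 127.2, 147.25, 180, 180, 180].

### API

Orientations are given as [roll, pitch, yaw] about the fixed x, y, z axes, in that order (R = Rz(yaw) Ry(pitch) Rx(roll)).
In Python, from workcell import bot, camera, camera_model, ticket gives the robot as it stands.
- The arm moves only by the tool send_rows, never from a script. Its argument "targets" is text: rows parted by semicolons, each of 5 numbers parted by spaces: the shift along the tool's x, y, z in mm, then the turn about the tool's z in degrees, then the closure in counts, from 0 (fully open) to 255 (shut). A call has 1 to 20 rows; each row is the pose to reach, as a shift and turn from the pose commanded when the call began, along the tool's axes at that moment; what a row does not reach only later rows make up. A row lasts 1/8 s, in which the tool goes at most 62.5 mm and 10.7 degrees, less where a joint would pass 70% of its speed; a pose out of reach is approached as far as the arm can. A call with a gripper value outside its range is refused whole. The fingers move at their own pace and stop on an object; "newtons" is the grip in N (left out, the last holds). Time passes only in rows, so rows that repeat a pose let the fingers close. It gives the time, the measured TCP pose, the force, the opening and the grip force at its end, in the units of the state.
- bot.get_obs(): the state, without advancing time (a new reading comes with each control period).
- camera(name): name is "scene" or "top" or "wrist"; returns the picture (400x640x3 uint8, blue, green, red); there is no depth.
- camera_model(name): a dict with "K" (3x3 intrinsics, pixels), "dist_coeffs" ([k1, k2, p1, p2, k3] as OpenCV has them; the pictures are not rectified), "pose" (4x4, takes a point from camera to world coordinates); the wrist camera has in their place "T_tool_cam" (4x4, takes a point from camera to tool coordinates, whose origin is the TCP and whose axes are the flange's). Camera axes: x right, y down, z forward; pixel columns grow to the right and rows downward; lengths in m; the calibration is good to about 2 mm. A picture is of the moment at which its call begins: read the wrist's pose just before it. camera_model takes no time and is no camera call.
- ticket.job_done(): hands the job in; it is judged then, once.
The state is a dict: "time": time; "q": joint angles; "qd": joint speeds; "joint_efforts": joint torques, N m; "ee_pos": TCP position; "tcp_rot": TCP orientation; "wrist_force": force on the tool from outside, world axes, zero at the start; "torque": the same for the moment, N m; "opening": finger opening in m; "grasp_force": force on a finger pad.
Only numpy, scipy, OpenCV 4.12 (cv2) and the standard library are available. Lean on these libraries where they do the work, as an engineer would, in place of code of your own. Each camera call takes 0.05 s, during which the arm holds its last target. There are 200 camera calls.

### The job

Slide the medicine tray's cover fully shut. Then take the spring clip off the basket rim by squeezing its handles, and hold it wide open astride the middle of the top edge of the tray's upright order card, one jaw on each side and well down past the edge but clear of the card, so that the pharmacist can slip a prescription in. Finish like that, still holding the clip squeezed open, and leave everything else where it is.

Things in the scene. Friction and masses are not known exactly. Their poses are not given: they have to be found in the camera images.
- tray: white plastic medicine tray, fixed, 190 (x) x 120 (y) x 58 mm high, with a sliding cover and, at its +x end, a holder 100 mm wide and 78 mm high in which the order card stands. Origin: centre of the underside. +x: the way the cover slides shut, towards the card. It stands left or right of the robot's centre line, the basket on the other side.
- cover (a joint): slide of the tray's flat grey cover (184 x 110 mm panel, 4 mm thick, its upper face 54 mm above the counter): 0 = fully shut, grows in m as the cover stands open towards the tray's -x (start 0.055 to 0.08). About 2 N of friction, no spring; stays where it is left.
- cover_rib (a point): middle of the top of the cover's finger rib, a bar across the cover 12 mm thick along the slide, 60 mm wide along the tray's y, standing 18 mm above the panel (top 72 mm above the counter). Axes as the tray's.
- card: stiff order card standing upright in the tray's holder, fixed: 3 mm thick along its x, 86 mm wide along its y. Origin: middle of its top edge, 135 mm above the counter, 57 mm above the holder's top. Axes as the tray's.
- basket: pink lattice basket fixed to the counter, 160 (x) x 200 (y) x 100 mm high, walls 4 mm, with stock inside below 77 mm. Origin: centre of the underside. The spring clip sits astride the rim of its wall on the -x side (nearest the robot).
- clip: steel spring clip of clothes-peg kind, about 60 g: two levers on a spring barrel 10 mm across; parked upright, jaws clamping the basket rim, handles up. Origin on the hinge axis, 5 mm above the rim when parked; y along the hinge axis and the rim; x square to the rim, the way the jaws part; z up. The axes turn with the +x lever. Jaws reach 28 mm below the axis, 34 mm wide (y).
- clip_lever (a joint): angle between the levers: 0 parked on the 4 mm rim, -0.14 jaws shut on nothing, 0.6 squeezed to the stop, jaw tips 20 mm apart (28 mm per rad; each lever turns by half). Rolled handle ends: 42 mm above the hinge axis, 30 mm wide (y), 48 mm over the outside when parked, 21 mm at the stop. The spring shuts the jaws; squeezing at the ends takes about 5 N at 0, 11 N at 0.6.
- jaw_a (a point): inner lower edge of the jaw of the lever on the clip's +x side, mid-width
- jaw_b (a point): the same point of the opposite jaw, on the clip's -x side
- tray_carton: medicine carton 45 x 85 x 24 mm lying in the tray's compartment, under the cover (bystander; origin centre of underside)
- tray_vial: small capped vial, 30 mm across, 42 mm high, standing in the tray's compartment, under the cover (bystander)
- amber_bottle: amber bottle, 34 mm across, 80 mm high, standing between tray and basket (bystander)
- tablet_jar: white jar, 60 mm across, 75 mm high (bystander)
- carton_a: white carton with a grey band, 60 x 110 x 35 mm (bystander)
- carton_b: white carton with a blue band, 50 x 90 x 50 mm (bystander)
- pen: black pen, 130 mm long, lying between tray and basket (bystander)
- spatula: tablet spatula, 185 mm long, lying flat (bystander)

How it is judged:
By the outcome, as a careful person would: the job done as asked, in the order asked, and still so for the second after the job is handed in, while the arm keeps its last pose, push and grip.
It also fails if it takes over 51 s, if anything falls off the work surface, if the arm or the gripper's body presses on something with over 40 N, if the wrist force passes 120 N, or if a joint passes its speed limit or range.

## Working session

There is one attempt and no reset: what is moved stays moved. The work goes in short steps, Python scripts to look and compute and a tool call to move; the robot and the scene stay as the last step left them, time stands still between calls to the robot, and variables do not carry over. Pictures are saved under pics/ and viewed, at most 10 in all, crops included, and the job is handed in when it is done.

Besides the shell and the picture viewer there is one more tool, called after "Request:" in YAML: its name, and indented under it one key for each argument. send_rows: Moves the arm, as the interface text tells. Its arguments: {"type":"object","properties":{"targets":{"type":"string"},"newtons":{"type":"number"}},"required":["targets"]}

```bash
mkdir -p pics; ls
python3 - <<'E'
from workcell import bot,camera,camera_model
import cv2,numpy as np
o=bot.get_obs();print(o,bot.hold_point_z)
for n in("scene","top","wrist"):
    cv2.imwrite(f"pics/{n}0.png",camera(n));print(n,camera_model(n))
E
```

```text
pics
{'time': 0.0, 'q': array([ 7.36822489e+01,  5.01154789e+00,  1.00333976e+01,  9.50986234e+01,
       -9.06580943e-04,  9.00021315e+01]), 'qd': array([-0.07220136, -0.06854922, -0.02180762,  0.03431738, -0.00881369,
        0.04372487]), 'joint_efforts': array([ 1.91016697e-03, -5.20393145e+01,  4.64798212e+01,  1.65253709e-02,
        1.09475138e-05, -2.13842503e-05]), 'ee_pos': array([0.15447042, 0.52762471, 0.2305693 ]), 'tcp_rot': array([-1.79923226e+02,  9.09436265e-04,  1.63680119e+02]), 'wrist_force': array([ 0.1831838 , -0.77777931,  0.14081092]), 'torque': array([ 0.03043516, -0.010661  , -0.01239425]), 'grasp_force': 0.0, 'opening': 0.08505805914762248} 0.0187
scene {'K': array([[510.64781046,   0.        , 320.7045104 ],
       [  0.        , 510.64781046, 202.15794208],
       [  0.        ,   0.        ,   1.        ]]), 'dist_coeffs': array([-0.01270516,  0.        ,  0.        ,  0.        ,  0.        ]), 'pose': array([[-0.64142036,  0.43669422, -0.63077577,  1.36447933],
       [ 0.76714566,  0.37388584, -0.52124554,  0.69700499],
       [ 0.00821322, -0.8182344
[... 502 characters left out ...]
0.98167556,  1.47888591],
       [ 0.        ,  0.        ,  0.        ,  1.        ]])}
wrist {'K': array([[356.27669486,   0.        , 317.97521052],
       [  0.        , 356.27669486, 203.81663155],
       [  0.        ,   0.        ,   1.        ]]), 'dist_coeffs': array([-0.02232776,  0.        ,  0.        ,  0.        ,  0.        ]), 'T_tool_cam': array([[ 9.48789937e-04, -9.51153896e-01, -3.08715673e-01,
         7.91164968e-02],
       [ 9.99999546e-01,  9.31300806e-04,  2.04003622e-04,
         9.53938788e-04],
       [ 9.34683146e-05, -3.08715726e-01,  9.51154347e-01,
        -1.42116672e-01],
       [ 0.00000000e+00,  0.00000000e+00,  0.00000000e+00,
         1.00000000e+00]])}
```

View pics/top0.png

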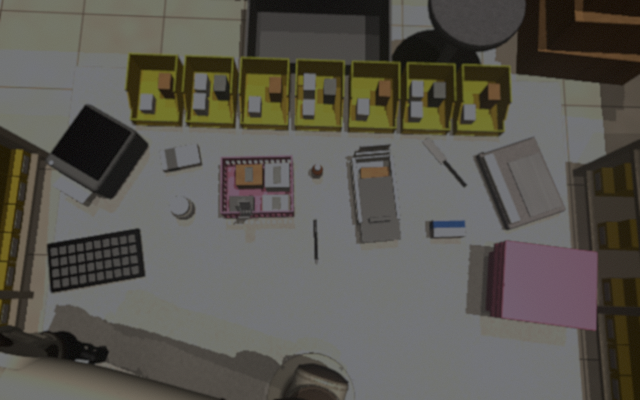

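View pics/scene0.png

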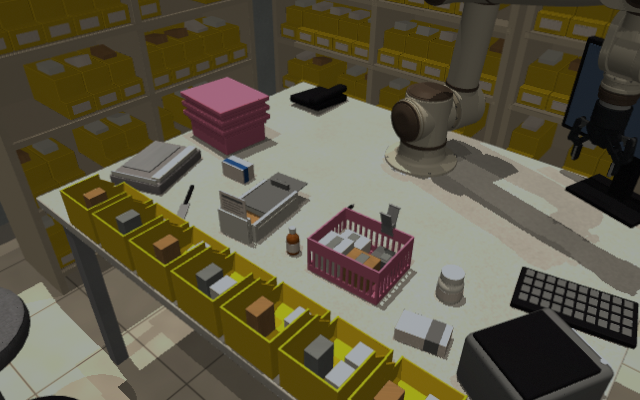

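The top view shows the tray at (375,195) with its card end up (+x ahead), the basket at (257,187) and the clip near (243,212). In the scene view the clip is near (390,215) and the rib near (280,183). I'll enlarge both.

Run:
```python
import cv2,numpy as np
t=cv2.imread("pics/top0.png");s=cv2.imread("pics/scene0.png")
def z(im,x0,x1,y0,y1,k):
    c=im[y0:y1,x0:x1]; c=(255*(c/255.)**.6).astype('u1')
    c=cv2.resize(c,None,fx=k,fy=k,interpolation=cv2.INTER_CUBIC)
    for x in range((x0+9)//10*10,x1,10): cv2.line(c,((x-x0)*k,0),((x-x0)*k,12 if x%50==0 else 5),(0,0,255),1)
    for y in range((y0+9)//10*10,y1,10): cv2.line(c,(0,(y-y0)*k),(12 if y%50==0 else 5,(y-y0)*k),(0,0,255),1)
    return c
cv2.imwrite("pics/z1.png",z(t,210,410,140,250,4))
cv2.imwrite("pics/z2.png",z(s,210,410,170,280,4))
```

```text
(no output)
```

View pics/z1.png

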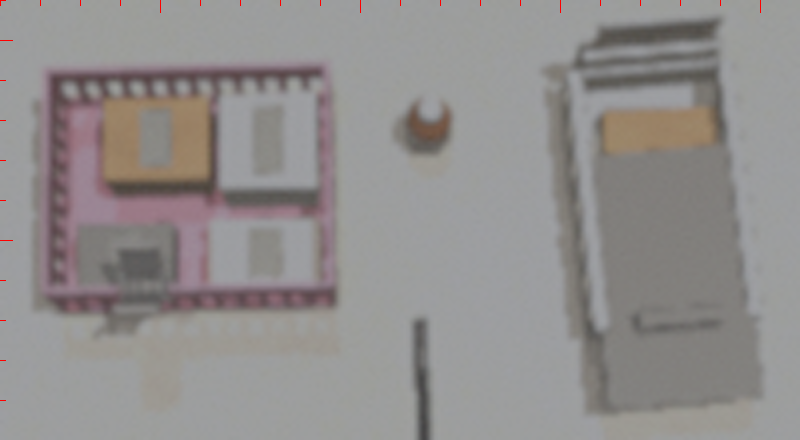

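View pics/z2.png

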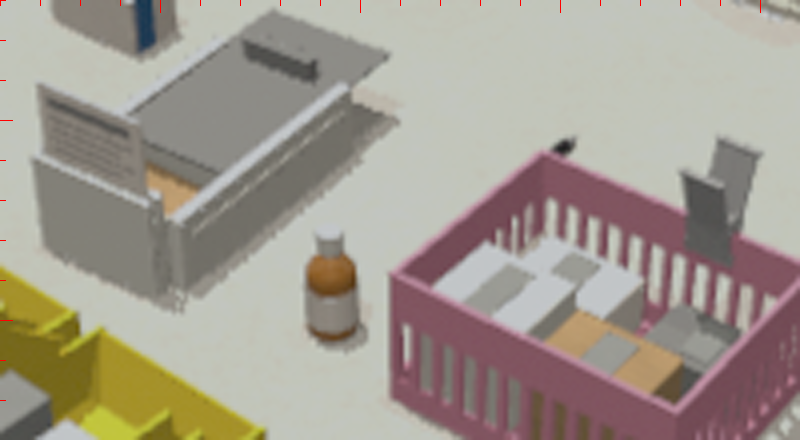

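```bash
cat > h.py <<'E'
import cv2,numpy as np
from workcell import bot,camera,camera_model
from scipy.spatial.transform import Rotation as R
def cam(n):
    m=camera_model(n)
    if "pose" in m: T=m["pose"]
    else:
        o=bot.get_obs();B=np.eye(4);B[:3,:3]=R.from_euler('xyz',o['tcp_rot'],degrees=True).as_matrix();B[:3,3]=o['ee_pos'];T=B@m["T_tool_cam"]
    return m["K"],m["dist_coeffs"],np.array(T)
def ray(c,p):
    K,d,T=c;u=cv2.undistortPoints(np.array([[p]],float),K,d)[0,0]
    v=T[:3,:3]@[*u,1];return T[:3,3],v/np.linalg.norm(v)
def plane(c,p,z):
    o,v=ray(c,p);return (o+v*(z-o[2])/v[2]).round(4)
def tri(*cp):
    A=0;b=0;rs=[ray(c,p) for c,p in cp]
    for o,v in rs: M=np.eye(3)-np.outer(v,v);A=A+M;b=b+M@o
    x=np.linalg.solve(A,b)
    return x.round(4),[round(1e3*float(np.linalg.norm(np.cross(x-o,v))),1) for o,v in rs]
def proj(c,x):
    K,d,T=c;W=np.linalg.inv(T);return cv2.projectPoints(np.array([x],float),cv2.Rodrigues(W[:3,:3])[0],W[:3,3],K,d)[0].ravel().round(1)
E
python3 - <<'E'
from h import *
t,s=cam("top"),cam("scene")
print("rib",tri((t,(379.3,218.7)),(s,(280.2,183.3))))
print("card",tri((t,(374.8,146.3)),(s,(232,196))))
print("hA",tri((t,(245,202.5)),(s,(385.5,215.2))))
for n,p,z in[("rimTL",(221.5,157.5),.1),("TR",(292,156.8),.1),("BL",(222,213.5),.1),("BR",(293.7,213),.1),("cardL",(360,147.5),.135),("cardR",(389.5,145),.135),("ribL",(368.3,220.5),.072),("ribR",(390,217),.072),("cov BL",(362,242),.054),("cov BR",(400,239.5),.054),("cov TL",(359.5,178),.054),("cov TR",(391,176),.054)]: print(n,plane(t,p,z))
for n,p,z in[("cardL",(219.5,191.8),.135),("cardR",(244.5,200.5),.135),("ribL",(271.2,180.5),.072),("ribR",(289.5,186.3),.072),("hA1",(381,213),.142),("hA2",(390,217.5),.142),("hB1",(389.5,204.5),.142),("hB2",(400,208),.142),("rimNR",(345,208),.1),("rimFR",(308.5,238),.1)]: print(n,plane(s,p,z))
E
```

```text
rib (array([ 0.4912, -0.1791,  0.064 ]), [2.2, 2.2])
card (array([ 0.6841, -0.1585,  0.1289]), [0.4, 0.4])
hA (array([0.5134, 0.1911, 0.1405]), [2.5, 2.5])
rimTL [0.6473 0.2657 0.1   ]
TR [0.6554 0.0695 0.1   ]
BL [0.4896 0.2549 0.1   ]
BR [0.4964 0.0596 0.1   ]
cardL [ 0.6779 -0.1173  0.135 ]
cardR [ 0.6875 -0.1985  0.135 ]
ribL [ 0.4854 -0.1489  0.072 ]
ribR [ 0.497  -0.2098  0.072 ]
cov BL [ 0.4266 -0.1336  0.054 ]
cov BR [ 0.4365 -0.2407  0.054 ]
cov TL [ 0.6108 -0.1251  0.054 ]
cov TR [ 0.6194 -0.216   0.054 ]
cardL [ 0.6975 -0.1892  0.135 ]
cardR [ 0.6828 -0.1124  0.135 ]
ribL [ 0.5052 -0.1979  0.072 ]
ribR [ 0.4933 -0.1376  0.072 ]
hA1 [0.5134 0.1811 0.142 ]
hA2 [0.5145 0.2075 0.142 ]
hB1 [0.4707 0.177  0.142 ]
hB2 [0.4664 0.2045 0.142 ]
rimNR [0.506  0.0685 0.1   ]
rimFR [0.6584 0.0772 0.1   ]
```

Estimates agree to about a centimetre: rib (0.491, -0.18), card (0.686, -0.158), clip (0.49, 0.19), tray yaw about 8°. I'll go to the rib, with tool y along the slide.

Request:
send_rows:
  targets: "-470 -589 50 66 255;-470 -589 50 66 255;-470 -589 50 66 255;-470 -589 50 66 255;-470 -589 50 66 255;-470 -589 50 66 255;-470 -589 50 66 255;-470 -589 50 66 255;-470 -589 50 66 255;-470 -589 50 66 255;-470 -589 50 66 255;-470 -589 50 66 255;-470 -589 50 66 255;-470 -589 50 66 255;-470 -589 50 66 255;-470 -589 50 66 255"
  newtons: 40

```text
time: 2.15
ee_pos: [0.4401, -0.1684, 0.1818]
tcp_rot: [180.0, 0.0, 97.8]
wrist_force: [-0.5, 0.4, 0.9]
opening: -0.0
grasp_force: 0.0
```

Run:
```python
from h import *
c=cam("wrist");im=camera("wrist");cv2.imwrite("pics/w1.png",(255*(im/255.)**.7).astype('u1'))
o=bot.get_obs();print(o['time'],o['ee_pos'],o['tcp_rot'],o['wrist_force'],o['opening'])
np.save("w1.npy",c[2]);print(proj(c,(.491,-.179,.072)),proj(c,o['ee_pos']))
```

```text
2.2 [ 0.44011263 -0.16855361  0.18173663] [1.79956506e+02 2.07278453e-02 9.77723036e+01] [-0.2711305   0.10533143  0.16923623] 4.474934549194756e-05
[381.9 223.4] [317.1 275.7]
```

View pics/w1.png

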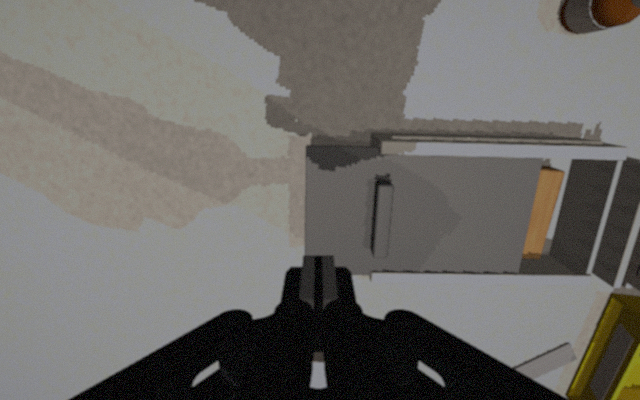

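The wrist view shows the rib top about (377-391, 181-257), the cover edge at column 305 and the tray walls nearly level, so the yaw is close to 8°. The card is at the right edge, cut off.

Run:
```python
from h import *
c=cam("wrist")
for n,p,z in[("r",(378,182),.072),("r",(391,182),.072),("r",(375,257),.072),("r",(389,257),.072),("covL1",(305,150),.054),("covL2",(303.5,240),.054),("wallin+y",(400,155),.058),("",(560,160),.058),("wallin-y",(375,272),.058),("",(585,274),.058),("covR",(540,165),.054),("covR",(521,270),.054)]: print(n,plane(c,p,z))
t,s=cam("top"),cam("scene")
print("rib",tri((t,(379.3,218.7)),(s,(280.2,183.3)),(c,(383.3,219.5))))
```

```text
r [ 0.482  -0.1477  0.072 ]
r [ 0.4914 -0.1464  0.072 ]
r [ 0.4911 -0.2075  0.072 ]
r [ 0.5019 -0.206   0.072 ]
covL1 [ 0.4261 -0.1348  0.054 ]
covL2 [ 0.4342 -0.2087  0.054 ]
wallin+y [ 0.4974 -0.1281  0.058 ]
 [ 0.6197 -0.1149  0.058 ]
wallin-y [ 0.4971 -0.2278  0.058 ]
 [ 0.6754 -0.2061  0.058 ]
covR [ 0.6082 -0.1212  0.054 ]
covR [ 0.6219 -0.2114  0.054 ]
rib (array([ 0.4921, -0.1785,  0.0648]), [2.2, 2.4, 1.1])
```

Request:
send_rows:
  targets: "-15 0 60 0 255;-15 0 121 0 255;-15 0 121 0 255;-15 10 121 0 255;-15 25 121 0 255;-15 35 121 0 255;-15 45 121 0 255;-15 55 121 0 255;-15 65 121 0 255;-15 75 121 0 255;-15 84 121 0 255;-15 84 121 0 255"

```text
time: 3.7
ee_pos: [0.5259, -0.1729, 0.06]
tcp_rot: [180.0, -0.0, 97.7]
wrist_force: [0.1, 0.3, 0.4]
opening: 0.0004
grasp_force: 0.0
```

Run:
```python
from h import *
c=cam("wrist");im=camera("wrist");cv2.imwrite("pics/w2.png",(255*(im/255.)**.7).astype('u1'))
```

```text
(no output)
```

View pics/w2.png

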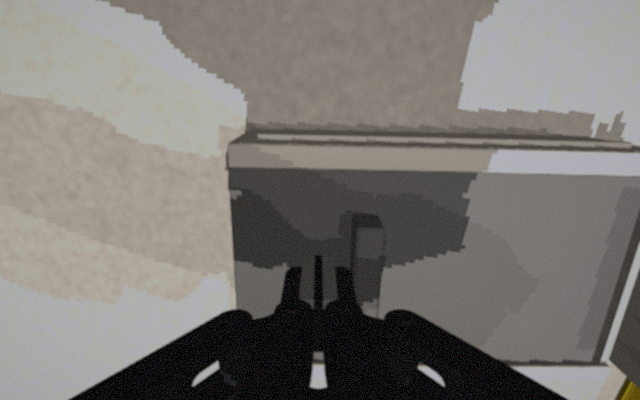

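The fingers are behind the rib (contact at column 350) and the cover is nearly shut, with a gap left at the right. I'll push on in small steps.

Request:
send_rows:
  targets: "0 3 0 0 255;0 6 0 0 255;0 8 0 0 255;0 8 0 0 255"

```text
time: 4.25
ee_pos: [0.5307, -0.1723, 0.06]
tcp_rot: [-179.7, -0.0, 97.6]
wrist_force: [-15.1, -2.0, 6.7]
opening: -0.0001
grasp_force: 7.7
```

Request:
send_rows:
  targets: "0 2 0 0 255;0 4 0 0 255;0 4 0 0 255"

```text
time: 4.62
ee_pos: [0.5312, -0.1722, 0.0599]
tcp_rot: [-179.3, -0.0, 97.6]
wrist_force: [-33.5, -3.7, 15.3]
opening: -0.0001
grasp_force: 17.2
```

Request:
send_rows:
  targets: "0 2 0 0 255;0 4 0 0 255;0 4 0 0 255"

```text
time: 5.0
ee_pos: [0.5317, -0.1721, 0.0597]
tcp_rot: [-178.9, -0.0, 97.5]
wrist_force: [-52.4, -6.6, 26.6]
opening: -0.0001
grasp_force: 27.0
```

The force rose 15 → 33 → 52 N with no travel, so the cover is on its stop. I'll back off, lift, and go to view the clip.

Request:
send_rows:
  targets: "0 -12 0 0 255;0 -25 0 0 255;0 -25 -60 0 255;0 -25 -120 0 255;60 -15 -160 5 0;318 -4 -184 5 0;318 -4 -184 5 0;318 -4 -184 5 0;318 -4 -184 5 0;318 -4 -184 5 0;318 -4 -184 5 0;318 -4 -184 5 0"

```text
time: 6.5
ee_pos: [0.4949, 0.1427, 0.2441]
tcp_rot: [-180.0, 0.0, 92.6]
wrist_force: [-0.4, -0.1, -0.5]
opening: 0.0855
grasp_force: 0.0
```

Run:
```python
from h import *
c=cam("wrist");im=camera("wrist");cv2.imwrite("pics/w3.png",(255*(im/255.)**.7).astype('u1'));np.save("w3.npy",c[2])
o=bot.get_obs();print(o['time'],o['ee_pos'],o['tcp_rot']);
im=camera("scene");cv2.imwrite("pics/s3.png",im)
```

```text
6.55 [0.49490723 0.14241825 0.24412878] [-1.79991653e+02  1.44060245e-02  9.26010623e+01]
```

View pics/w3.png

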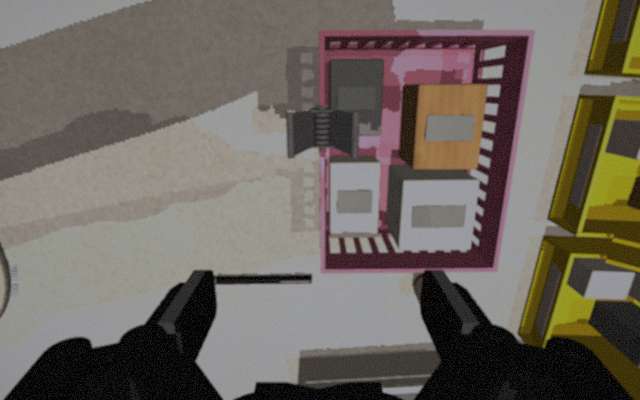

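The wrist view shows the clip: -x handle end at column 289, +x handle end at column 357 (rows 110-157), barrel at column 322, rim line at column 322.

Run:
```python
from h import *
c=cam("wrist");t,s=cam("top"),cam("scene")
print("hA",tri((c,(356,133)),(s,(385.5,215.2))),"hB",tri((c,(290,133)),(s,(394.7,206.2))))
for n,p,z in[("A",(358,110),.147),("A",(358,157),.147),("B",(288.5,110),.147),("B",(288.5,157),.147),("rim",(320.5,32),.1),("rim",(323.5,270),.1),("barrel",(322,108),.11),("barrel",(323,150),.11),("rimfar",(533,32),.1),("",(496,270),.1)]:print(n,plane(c,p,z))
# rim height: near corners seen in wrist and scene
print("rimNear-y",tri((c,(322.5,270)),(s,(345,208))), "rimFar-y",tri((c,(496,270)),(s,(308.5,238))))
```

```text
hA (array([0.518 , 0.1958, 0.1454]), [0.8, 0.8]) hB (array([0.4742, 0.1935, 0.1466]), [0.3, 0.3])
A [0.5183 0.2101 0.147 ]
A [0.5208 0.1793 0.147 ]
B [0.4731 0.208  0.147 ]
B [0.4738 0.1771 0.147 ]
rim [0.4917 0.262  0.1   ]
rim [0.5038 0.0672 0.1   ]
barrel [0.4954 0.2084 0.11  ]
barrel [0.4977 0.1768 0.11  ]
rimfar [0.6487 0.2702 0.1   ]
 [0.6599 0.0739 0.1   ]
rimNear-y (array([0.5029, 0.066 , 0.0974]), [0.3, 0.3]) rimFar-y (array([0.6587, 0.076 , 0.1008]), [1.5, 1.5])
```

Two views put the handle ends at z ≈ 0.146 (expected 0.147), 44-46 mm apart, centred at (0.496, 0.194), with yaw about 3°. I'll descend and squeeze.

Request:
send_rows:
  targets: "51 3 10 -0.6 0;51 3 60 -0.6 0;51 3 105 -0.6 0;51 3 120 -0.6 0;51 3 120 -0.6 0;51 3 120 -0.6 120;51 3 120 -0.6 255;51 3 120 -0.6 255;51 3 120 -0.6 255;51 3 120 -0.6 255;51 3 120 -0.6 255;51 3 120 -0.6 255"
  newtons: 30

```text
time: 8.1
ee_pos: [0.4967, 0.1954, 0.128]
tcp_rot: [179.7, -0.1, 93.3]
wrist_force: [-2.3, -0.7, 17.0]
opening: 0.0202
grasp_force: 28.9
```

Run:
```python
from h import *
c=cam("wrist");im=camera("wrist");cv2.imwrite("pics/w4.png",(255*(im/255.)**.6).astype('u1'))
```

```text
(no output)
```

View pics/w4.png

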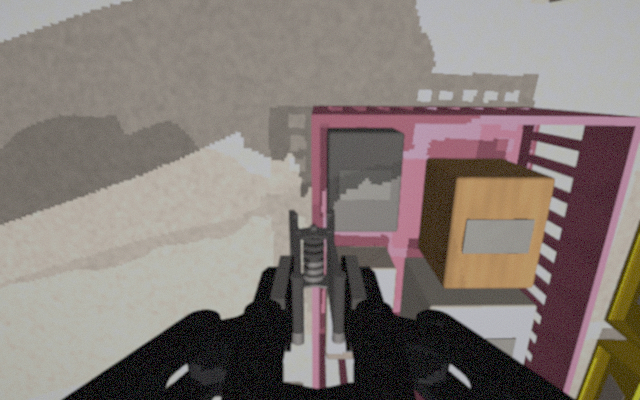

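The opening is 20 mm at 29 N, and the picture shows the levers squeezed parallel about the barrel at (313,255), so the clip is open at its stop. I'll lift straight up and carry it to a view of the card.

Request:
send_rows:
  targets: "0 0 -15 0 255;0 0 -40 0 255;0 0 -80 0 255;0 0 -120 0 255;-20 7 -126 0 255;-60 20 -126 -1 255;-100 33 -126 -2 255;-145 48 -126 -3 255;-190 63 -126 -4 255;-235 78 -126 -4 255;-280 93 -126 -4 255;-325 108 -126 -4 255;-365 122 -126 -4 255;-395 132 -126 -4 255;-418 140 -126 -4 255;-418 140 -126 -4 255;-418 140 -126 -4 255"

```text
time: 10.28
ee_pos: [0.659, -0.2141, 0.2506]
tcp_rot: [180.0, -0.0, 97.3]
wrist_force: [-0.0, -0.1, -0.5]
opening: 0.0196
grasp_force: 29.7
```

Run:
```python
from h import *
c=cam("wrist");im=camera("wrist");cv2.imwrite("pics/w5.png",(255*(im/255.)**.6).astype('u1'));np.save("w5.npy",c[2])
o=bot.get_obs();print(o['time'],o['ee_pos'],o['tcp_rot'])
```

```text
10.325 [ 0.65891754 -0.2138103   0.25076751] [ 1.79984265e+02 -2.36428724e-03  9.73168644e+01]
```

View pics/w5.png

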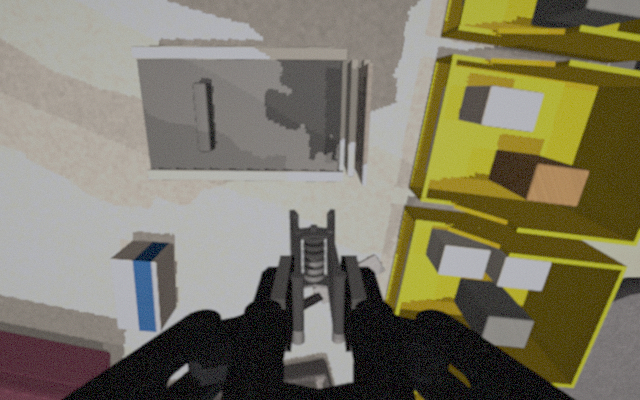

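The clip is still held (opening 19.6 mm), the cover looks shut, and the card stands at about column 365, rows 60-185. With one picture left, I'll read the card edges from pixel profiles.

Run:
```python
from h import *
g=cv2.cvtColor(cv2.imread("pics/w5.png"),6)
for r in(52,58,62,70,90,110,130,150,165,172,178,182,186):print(r,g[r,336:382].tolist())
c=cam("wrist");print(proj(c,(.685,-.158,.135)),proj(c,(.690,-.115,.135)),proj(c,(.690,-.20,.135)), proj(c,(.685,-.158,.078)))
```

```text
52 [157, 155, 155, 156, 158, 155, 153, 151, 155, 156, 149, 135, 127, 131, 129, 134, 131, 132, 133, 131, 135, 137, 135, 136, 131, 134, 131, 134, 134, 130, 134, 138, 135, 134, 134, 140, 136, 139, 135, 141, 132, 135, 139, 136, 136, 136]
58 [149, 154, 153, 157, 155, 159, 156, 153, 157, 150, 149, 135, 127, 130, 131, 137, 141, 139, 136, 137, 137, 134, 136, 135, 136, 136, 136, 131, 131, 130, 131, 131, 133, 132, 135, 135, 136, 137, 136, 133, 134, 134, 136, 129, 130, 129]
62 [91, 91, 93, 86, 90, 84, 91, 119, 130, 127, 129, 124, 115, 96, 84, 106, 132, 156, 154, 157, 157, 151, 136, 131, 128, 109, 89, 100, 133, 151, 153, 149, 152, 148, 142, 142, 136, 137, 134, 137, 135, 133, 138, 135, 132, 133]
70 [70, 68, 68, 82, 76, 82, 114, 127, 128, 127, 114, 90, 76, 71, 86, 100, 122, 131, 127, 127, 127, 118, 99, 68, 76, 78, 72, 73, 74, 70, 74, 103, 133, 151, 155, 153, 150, 136, 131, 131, 136, 133, 137, 134, 132, 135]
90 [82, 76, 76, 76, 74, 90, 114, 128, 128, 123, 101, 73, 70, 77, 94, 117, 125, 132, 131, 131, 117, 99, 72, 66, 72, 72, 72, 60, 60, 72, 106, 133, 143, 154, 154, 144, 141, 138, 134, 132, 132, 134
[... 1199 characters left out ...]
 182, 181, 176, 177, 179, 175, 174, 179, 177, 177, 174, 158, 123, 90, 100, 140, 170, 180, 183, 179, 176, 178, 181, 181, 182, 179, 182, 175, 180, 181, 178, 178, 174, 177, 180]
182 [177, 175, 176, 178, 176, 180, 181, 176, 180, 181, 176, 179, 175, 175, 177, 177, 177, 177, 180, 175, 176, 176, 181, 172, 149, 134, 154, 179, 183, 184, 181, 176, 180, 179, 175, 178, 176, 179, 181, 179, 177, 179, 183, 182, 180, 184]
186 [179, 179, 178, 176, 180, 176, 179, 181, 179, 179, 177, 177, 176, 178, 180, 176, 178, 181, 175, 175, 176, 175, 180, 173, 177, 175, 177, 180, 177, 180, 181, 179, 182, 179, 180, 179, 179, 180, 179, 177, 179, 181, 178, 178, 181, 179]
[363.5 129.6] [381.3  67. ] [360.8 186.8] [355.5 122.3]
```

Run:
```python
from h import *
c=cam("wrist");s=cam("scene");t=cam("top")
a,b=plane(c,(366.9,64),.135),plane(c,(361.2,182),.135);d=a-b
print(a,b,np.linalg.norm(d),"yaw",np.degrees(np.arctan2(-d[0],d[1])),"mid",(a+b)/2)
print(tri((c,(364,122)),(s,(232,196))))
# lateral: profile of top edge ends, tray walls yaw
for p,z in[((140,59),.058),((345,58),.058),((150,171),.058),((340,171),.058)]:print(plane(c,p,z))
print(proj(c,(.659+.0, -.2138,.2507)),[plane(c,(x,224),.2277-.0) for x in(295,331)])
g=cv2.cvtColor(cv2.imread("pics/w5.png"),6)
for r in(200,208,214,222,228):print(r,g[r,284:344].tolist())
```

```text
[ 0.68   -0.1144  0.135 ] [ 0.6897 -0.1963  0.135 ] 0.08247241963226251 yaw 6.754481806488188 mid [ 0.68485 -0.15535  0.135  ]
(array([ 0.6858, -0.1538,  0.1316]), [1.2, 1.2])
[ 0.4906 -0.1293  0.058 ]
[ 0.6694 -0.1061  0.058 ]
[ 0.4983 -0.2299  0.058 ]
[ 0.6799 -0.2066  0.058 ]
[317.2 275.4] [array([ 0.646 , -0.1995,  0.2277]), array([ 0.6637, -0.1972,  0.2277])]
200 [178, 179, 178, 179, 179, 182, 184, 182, 176, 179, 179, 180, 180, 182, 183, 181, 183, 179, 177, 177, 177, 178, 175, 178, 182, 179, 179, 176, 175, 177, 177, 178, 179, 179, 180, 183, 182, 178, 179, 180, 179, 179, 180, 178, 180, 182, 179, 179, 183, 181, 180, 179, 181, 181, 181, 182, 180, 180, 178, 180]
208 [178, 180, 182, 179, 179, 180, 176, 178, 176, 173, 175, 179, 183, 181, 180, 179, 182, 183, 178, 179, 179, 180, 179, 179, 179, 179, 180, 177, 182, 180, 182, 179, 179, 182, 180, 180, 181, 181, 183, 181, 180, 181, 182, 181, 180, 172, 164, 161, 161, 167, 169, 177, 178, 176, 177, 179, 177, 179, 177, 176]
214 [180, 182, 183, 179, 165, 137, 83, 59, 57, 64, 55, 68, 76, 100, 140, 167, 177, 182, 180, 179, 180, 180, 176, 179, 179, 181, 179, 182, 177, 178, 179, 180, 177, 184, 182, 181, 179, 181, 179, 178, 180, 171, 148, 102, 69, 66, 69, 73, 50, 68, 103, 148, 176, 181, 179, 179, 180, 179, 177, 182]
222 [182, 181, 183, 182, 174, 150, 97, 66, 63, 52, 70, 64, 57, 85, 127, 160, 178, 183, 183, 180, 183, 180, 181, 182, 182, 183, 182, 184, 183, 179, 180, 184, 182, 182, 178, 179, 174, 174, 178, 177, 182, 179, 153, 107, 65, 62, 49, 65, 60, 61, 99, 148, 174, 178, 182, 179, 177, 181, 179, 180]
228 [180, 180, 182, 186, 173, 147, 98, 45, 52, 56, 58, 65, 65, 69, 66, 96, 111, 119, 109, 102, 94, 92, 85, 90, 75, 72, 58, 77, 73, 77, 65, 81, 68, 71, 63, 77, 76, 76, 85, 92, 97, 93, 83, 69, 65, 52, 63, 59, 62, 55, 92, 150, 173, 182, 182, 180, 177, 181, 178, 179]
```

Run:
```python
from h import *
m=camera_model("wrist");K,d,T=m["K"],m["dist_coeffs"],np.array(m["T_tool_cam"]);c=(K,d,T)
for tx in(.0155,.017):
  for p in[(289.8,210.5),(297.7,210.5),(327,209),(334.8,209)]:
    o,v=ray(c,p);print(tx,p,((o+v*(tx-o[0])/v[0])*1e3).round(1))
for z in(.02,.028):
  for p in[(302,250),(325,250)]:
    o,v=ray(c,p);print("barrel",z,((o+v*(z-o[2])/v[2])*1e3).round(1))
```

```text
0.0155 (289.8, 210.5) [ 15.5 -15.2  44.5]
0.0155 (297.7, 210.5) [ 15.5 -10.8  44.5]
0.0155 (327, 209) [15.5  5.5 47.1]
0.0155 (334.8, 209) [15.5  9.9 47.1]
0.017 (289.8, 210.5) [ 17.  -14.8  40.2]
0.017 (297.7, 210.5) [ 17.  -10.5  40.2]
0.017 (327, 209) [17.   5.4 42.7]
0.017 (334.8, 209) [17.   9.7 42.7]
barrel 0.02 [ 3.1 -7.5 20. ]
barrel 0.02 [ 3.1  3.9 20. ]
barrel 0.028 [-0.7 -7.9 28. ]
barrel 0.028 [-0.7  4.1 28. ]
```

The wrist camera gives the card-top middle at (0.686, -0.155) with yaw about 7°, and the height agrees (0.132 triangulated). It also shows the jaws centred 2.6 mm towards tool -y. Measured by the same camera, this gives a shift of x 56, y 37.

Request:
send_rows:
  targets: "20 13 0 0 255;40 26 0 0 255;56 37 0 0 255;56 37 0 0 255;56 37 20 0 255;56 37 40 0 255;56 37 48 0 255;56 37 48 0 255"

```text
time: 11.32
ee_pos: [0.6884, -0.1545, 0.2021]
tcp_rot: [-180.0, -0.0, 97.3]
wrist_force: [0.2, -0.1, -0.7]
opening: 0.0196
grasp_force: 29.8
```

Run:
```python
from h import *
im=camera("wrist");cv2.imwrite("pics/w6.png",(255*(im/255.)**.6).astype('u1'))
im=camera("scene");cv2.imwrite("pics/s6.png",im)
o=bot.get_obs();print(o['time'],o['ee_pos'],o['tcp_rot'],o['wrist_force'],o['opening'])
c=cam("wrist");print([proj(c,x) for x in((.6863,-.155,.135),(.681,-.112,.135),(.6915,-.198,.135))])
g=cv2.cvtColor(cv2.imread("pics/w6.png"),6)
for r in(130,160,180,200,208,216,222):print(r,g[r,284:344].tolist())
```

```text
11.425 [ 0.68879748 -0.15450996  0.20321601] [1.79947301e+02 2.25821648e-02 9.72742365e+01] [ 0.28160127  0.20624035 -0.42867789] 0.019649823663735817
[array([313.1, 221.7]), array([313.2, 153.4]), array([312.9, 282.2])]
130 [111, 105, 109, 111, 111, 112, 114, 108, 111, 116, 116, 118, 121, 118, 117, 117, 129, 129, 131, 125, 107, 82, 83, 83, 90, 83, 87, 88, 91, 93, 108, 110, 111, 109, 105, 100, 93, 84, 87, 86, 92, 88, 103, 113, 125, 120, 121, 125, 129, 135, 134, 135, 141, 141, 144, 139, 137, 135, 139, 138]
160 [119, 120, 119, 122, 120, 118, 118, 120, 121, 120, 124, 123, 119, 121, 120, 141, 169, 183, 186, 168, 136, 98, 91, 107, 109, 112, 110, 112, 120, 128, 144, 156, 157, 147, 134, 128, 127, 136, 143, 145, 142, 134, 126, 131, 155, 177, 184, 183, 184, 179, 182, 183, 182, 183, 187, 183, 182, 182, 181, 182]
180 [120, 118, 120, 118, 119, 124, 122, 121, 117, 117, 119, 120, 120, 117, 123, 143, 170, 186, 183, 167, 130, 98, 93, 107, 112, 115, 112, 113, 111, 127, 136, 138, 145, 134, 125, 117, 131, 140, 137, 138, 140, 133, 136, 158, 175, 179, 181, 179, 183, 183, 183, 183, 182, 182, 182, 182, 186
[... 500 characters left out ...]
 123, 145, 166, 183, 186, 184, 163, 148, 163, 178, 174, 168, 164, 163, 164, 168, 179, 180, 182, 180, 184, 183, 183, 182, 179]
216 [124, 114, 117, 116, 111, 88, 65, 58, 63, 73, 76, 75, 82, 79, 92, 129, 162, 181, 186, 180, 155, 127, 155, 179, 186, 188, 188, 184, 158, 135, 118, 111, 103, 102, 113, 138, 167, 186, 186, 187, 184, 169, 134, 99, 74, 74, 78, 70, 66, 54, 99, 152, 179, 184, 183, 184, 185, 183, 185, 182]
222 [117, 117, 120, 117, 113, 99, 79, 53, 63, 62, 54, 61, 62, 52, 84, 127, 161, 183, 189, 180, 148, 127, 152, 179, 186, 184, 185, 186, 158, 127, 113, 116, 111, 104, 118, 144, 158, 168, 178, 186, 185, 159, 127, 86, 72, 68, 58, 55, 61, 56, 101, 152, 179, 184, 180, 179, 179, 177, 181, 180]
```

The card's top edge shows at column ~316 and the jaws are centred at ~312.5, so I'll correct by +1.5 mm in y and go down to TCP z ≈ 0.169.

Request:
send_rows:
  targets: "0 1.5 0 0 255;0 1.5 12 0 255;0 1.5 20 0 255;0 1.5 28 0 255;0 1.5 34 0 255;0 1.5 34 0 255;0 1.5 34 0 255"

```text
time: 12.3
ee_pos: [0.6902, -0.1542, 0.1686]
tcp_rot: [180.0, 0.0, 97.3]
wrist_force: [0.2, -0.4, -0.2]
opening: 0.0199
grasp_force: 29.8
```

Run:
```python
from h import *
w=camera("wrist");s=camera("scene");c=cam("scene")
o=bot.get_obs();print(o['time'],o['ee_pos'],o['tcp_rot'],o['wrist_force'],o['opening'],o['grasp_force'])
p=proj(c,(.686,-.155,.135));print(p);x,y=int(p[0]),int(p[1])
k=lambda im,x0,x1,y0,y1,f:cv2.resize((255*(im[y0:y1,x0:x1]/255.)**.55).astype('u1'),None,fx=f,fy=f,interpolation=cv2.INTER_CUBIC)
A=k(s,x-30,x+36,y-40,y+60,6);B=k(w,250,380,120,270,4)
H=600;pad=lambda a:cv2.copyMakeBorder(a,0,H-a.shape[0],0,4,0)
i=np.hstack([pad(A),pad(B[:,60:460])])[:, :800];print(i.shape,x,y);cv2.imwrite("pics/f.png",i)
```

```text
12.4 [ 0.6902938  -0.15419006  0.16873681] [1.79964095e+02 1.30824163e-02 9.72834397e+01] [-0.08766748  0.01968575 -1.20240104] 0.019551564600870392 29.7513633617109
[232.  194.8]
(600, 800, 3) 232 194
```

View pics/f.png

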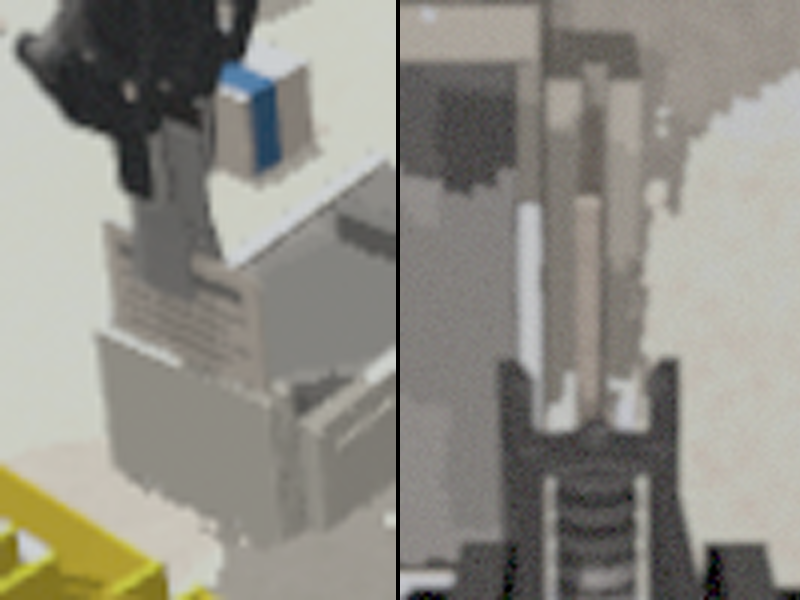

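The last picture shows the clip wide open astride the card. The card lies midway between the jaws (column 590 between 500 and 680), and the jaws are about 16 mm below its edge, near mid-width. There is no contact force, and the cover is shut. I'll hand it in.

```bash
python3 -c "
from workcell import ticket
print(ticket.job_done())"
```

```text
the job is handed in; nothing more can be done
None
```

I pushed the cover shut against its stop, and the clip is held squeezed open astride the middle of the card's top edge, jaws about 16 mm below the edge and not touching the card; I handed the job in at about 12.4 s.

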